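Seat the tool mount and throw the cam lever

ROBOT

A 7-joint arm with a two-finger parallel gripper is mounted at the origin on the work surface. World frame = base frame: x ahead of the robot, y to its left, z up, the work surface at z = 0. Lengths are in m, angles in rad, forces in N, time in s.
With the tool pointing down it reaches from about 0.425 to 0.875 m from the base axis. Payload 4.7 kg.
Tool frame: the origin (TCP) lies on the mounting face of the last link; the fingertips stand 182 mm ahead of it and the grasp point (between the pads) lies 164 mm ahead of it; x points along the fingers, y is the direction in which the jaws open and shut, and the axes are right-handed (so a half turn about x gives the same grasp; the last joint's range is limited). The gripper opens to 87 mm and grips with 3 to 60 N. Pads are 19 mm wide; open, the fingers measure 117 mm over their backs; the gripper's body (75 mm by 190 mm) begins 51 mm behind the grasp point.
Start: joints at [1.196, 0.321, -0.07, 1.45, 0.023, 1.371, -0.057], TCP at [0.246, -0.601, 0.405] pointing down, gripper open.
Joint ranges: [-2.86, 2.86], [-0.3, 2.09], [-1.38, 1.24], [0.06, 2.45], [-1.56, 4.7], [0.09, 2.05], [-2.69, 2.69]. Speed limits (rad/s): [2.57, 2.57, 3.14, 3.14, 3.14, 3.14, 3.14].

INTERFACE

Orientations are given as a rotation vector (axis times angle).
In Python, from bench import monitor, get_image, ctrl gives the robot as it stands.
- The arm moves only by the shell command python3 -m creep 'ROWS' [FORCE]. ROWS is JSON, a list of rows, each a list of 7 numbers: the shift along the tool's x, y, z in mm, then the turn, a rotation vector about the tool's x, y, z in rad, then the finger opening in mm, from 0 to 87. A call has 1 to 5 rows; each row shifts and turns the commanded pose from where the row before left it, along the tool's axes as they then stand; what a row does not reach is not made up. A row lasts 1/10 s, in which the tool goes at most 50 mm and 8.59 degrees, less where a joint would pass 70% of its speed; a pose out of reach is approached as far as the arm can. A call is refused whole if a number of a shift passes 50 or a number of a turn 0.15, either way. A call with a gripper value outside its range is refused whole. The fingers move at their own pace and stop on an object; FORCE is the grip in N (left out, the last holds). Time passes only in rows, so rows that do not move let the fingers close. It gives the time, the measured TCP pose, the force and the opening at its end, in the units of the state.
- monitor.get_state(): the state, without advancing time (a new reading comes with each control period).
- get_image(name): name is "scene" or "top"; returns a dict with "img" (480x640x3 uint8, red, green, blue), "mtx" (3x3 intrinsics, pixels), "view" (4x4, takes a point from world to camera coordinates). Camera axes: x right, y up, looking along -z (the intrinsics and any distortion apply to the point x, -y, -z); pixel columns grow to the right and rows downward; lengths in m; the calibration is good to about 2 mm. A picture is of the moment at which its call begins. There is no depth.
- ctrl.close_job(): hands the job in, once; it reports no verdict.
The state is a dict: "time": time; "joint_positions": joint angles; "qd": joint speeds; "joint_torque": joint torques, N m; "position": TCP position; "tool_rot": TCP orientation; "ft_force": force on the tool from outside, world axes, zero at the start; "torque": the same for the moment, N m; "grip_width": opening from 0.0 (shut) to 1.0 (fully open).
Only numpy, scipy, OpenCV 4.12 (cv2) and the standard library are available. Lean on these libraries where they do the work, as an engineer would, in place of code of your own. Each camera call takes 0.05 s, during which the arm holds its last target.

TASK

Slide the aluminium tool mount along its channel and press it squarely home against the steel end stop with about 12 newtons for a moment. Then swing the cam lever over its centre until it snaps shut and clamps the mount, still home, and let go. Be gentle: never put more than 20 newtons on the stop or on the lever, and leave the other things where they lie.

Things in the scene. Friction and masses are not known exactly. Their poses are not given: they have to be found in the camera images.
- fixture: Clamping fixture fixed to the table: black base plate 280 (x) x 250 (y) x 12 mm thick, with an open-topped channel and a cam lever. x runs along the channel to the end stop (away from the robot), y left, z up; origin on the table surface; the plate spans x -150 to +130, y -150 to +100 mm.
- channel_mouth (a point): Open robot-side end of the channel, on its centre line and floor (fixture x -45, y +35, z 12 mm). The channel runs 140 mm to the stop, between aluminium walls 50 mm apart inside that rise 16 mm above its floor; the 46 mm wide shoe has about 2 mm play each side.
- stop: Rigid dark steel end stop across the far end of the channel, 74 mm wide, 28 mm high above the floor. Origin: on the face that meets the shoe, channel centre line, floor level (fixture x +95, y +35, z 12 mm); axes as the fixture's. It does not yield: pushing a little too far means many newtons.
- shoe: Loose aluminium tool mount (shoe), about 0.35 kg, slides easily: block 70 (x) x 46 (y) x 30 mm high with a dark round knob on top (24 mm diameter waist 40 to 60 mm above the underside, 30 mm rim, top at 68 mm). Starts in the channel, 20 to 55 mm short of the stop. Origin: centre of the underside; x to the stop. Its upper 14 mm stand above the walls. Home = front face flat on the stop.
- shoe_nose (a point): Centre of the shoe's front face (35 mm ahead of its origin, 15 mm up).
- shoe_tail (a point): Centre of the shoe's rear face (35 mm behind its origin, 15 mm up), the face that can be pushed.
- lever_angle (a joint): Angle of the cam lever about its level axis (parallel to the fixture's y), rad: 0 open, leaning 0.70 from upright to the robot; 1.66 closed, leaning 0.96 away. Starts open. Its weight, friction and the clamp spring resist up to dead centre at about 0.97 (some 3 to 8 N at the ball); from about 1.1 it falls, snaps shut by itself and stays; short of 0.8 it falls back open.
- lever_pivot (a point): Axis of the cam lever in the lever's plane (fixture x +50, y -80 mm), 45 mm above the table.
- lever_ball (a point): Centre of the heavy steel ball at the lever's end, 50 mm diameter, 95 mm from its axis, 118 mm above the table when open. At angle q it is 95 sin(q - 0.70) mm ahead (fixture +x) of the axis and 95 cos(q - 0.70) mm above it. It drags on a finger that pushes it: let the finger slide upward over it as it goes (some 36 mm per rad) or pinch it lightly, else the lever can bind.
- lever: The cam lever, 0.77 kg: round steel hub (38 mm diameter, axis level), 12 mm round steel arm and steel ball. Origin: on its axis (at lever_pivot); its own z runs along the arm to the ball.
- pad: Steel clamp pad in the channel's right wall, 40 x 8 x 16 mm, moved by the cam. Origin: bottom edge of the face that meets the shoe. Lever open: it stands clear of the shoe. Closing moves it up to 10 mm to the left (fixture +y); it then presses the shoe on the left wall through a stiff spring, 10 to 20 N, and the shoe cannot slide any more.
- blade: Bystander: flat forked steel saw blade, about 65 x 36 x 4 mm, lying on the robot-side right corner of the base plate. Origin: centre of its underside.
- standoff: Bystander: small upright brass cylinder, 16 mm diameter, 22 mm high, on the robot-side left corner of the base plate. Origin: centre of its underside.
- multitool: Bystander: black and grey hand-held oscillating power tool lying on the table right of the fixture, 225 mm long, up to 72 mm high at its head. Origin: under its middle.
- mouse: Bystander: black computer mouse, 110 x 60 x 35 mm, left of the fixture. Origin: centre of its underside.
- scissors: Bystander: scissors with grey grips, about 170 mm long, lying flat at the near left. Origin: near the pivot, on the table.
- tape: Bystander: roll of clear tape lying flat, 90 mm diameter, 24 mm high, at the right. Origin: centre of its underside.
- driver: Bystander: screwdriver with a grey handle, lying at the far left. Origin: centre of its underside.
- pen: Bystander: black pen, 140 x 11 x 11 mm, lying at the near right. Origin: centre of its underside.
Not all that is in view belongs to the job. Of the things shaped like the shoe, the aluminium one is meant.

How it is judged:
On the way, in this order (a step that is already met when the one before it is completed fails the run):
1. the shoe is home and pressed against the stop with more than 6 N while the lever is still open (x of shoe_nose in the frame of stop above -0.002 m and contact force between shoe and stop above 6 N and value of joint lever_angle below 0.5 rad), for 0.2 s.
2. the lever has snapped past centre to its closed end and the pad clamps the shoe (value of joint lever_angle above 1.5 rad and contact force between pad and shoe above 5 N), for 0.2 s.
At the end, for the whole second after the job is handed in: The shoe's front face is within 2 mm of the stop, square to it and level within 0.06 rad, at rest; the lever stands beyond 1.5 rad by itself and the pad presses on the shoe with more than 5 N (all of step 2 and x of shoe_nose in the frame of stop above -0.002 m and angle between the x axis of shoe and the x axis of stop, either way round below 0.06 rad and angle between shoe's own z axis and vertical below 0.06 rad and linear speed of shoe below 0.01 m/s); the robot touches nothing.
It fails at once if more than 20 N between shoe and stop (contact force between shoe and stop above 20 N).
It fails at once if more than 20 N of the robot on the lever handle (contact force between any of the fingers, the arm and lever above 20 N).
It fails at once if a bystander is moved by more than 20 mm (distance of any of blade, standoff, multitool, mouse, scissors, tape, driver, pen from where it was at the start of the episode above 0.02 m).
It also fails if it takes over 61 s, if anything falls off the work surface, if the arm or the gripper's body presses on something with over 40 N, if the wrist force passes 120 N, or if a joint passes its speed limit or range.

## Working session

There is one attempt and no reset: what is moved stays moved. The work goes in short steps, Python scripts to look and compute and a shell command to move; the robot and the scene stay as the last step left them, time stands still between calls to the robot, and variables do not carry over. Pictures are saved under pics/ and viewed, and the job is handed in when it is done.

```bash
ls; mkdir -p pics; python3 - <<'E'
from bench import monitor,get_image
import cv2,numpy as np
s=monitor.get_state();print(s)
for n in("scene","top"):
    d=get_image(n);cv2.imwrite(f"pics/{n}0.png",d["img"][:,:,::-1]);print(d["mtx"],d["view"],[k for k in d])
E
```

```text
pics
{'time': 0.0, 'joint_positions': array([ 1.19610314,  0.32180558, -0.07008384,  1.45166823,  0.02260482,
        1.37075019, -0.05689814]), 'qd': array([ 6.83469502e-05,  1.55980519e-03,  9.67022622e-04,  5.24698959e-04,
       -2.85214249e-04,  2.01624084e-03,  5.89323836e-04]), 'joint_torque': array([-8.13379120e-04, -4.91292214e+01, -4.04678872e-01, -3.12529600e+01,
       -6.41090423e-02,  4.36675921e-02,  1.73954695e-04]), 'position': array([ 0.24629104, -0.6013177 ,  0.40367588]), 'tool_rot': array([ 2.00852456,  0.39739963, -2.00945542]), 'ft_force': array([ 0.550954  , -0.06236774, -0.04076966]), 'torque': array([-0.01008393, -0.0125608 , -0.05169138]), 'grip_width': 0.9984302377444506}
[[621.34749339   0.         319.36470595]
 [  0.         621.34749339 237.97986051]
 [  0.           0.           1.        ]] [[ 0.88615395  0.46313398  0.01543059 -0.47031028]
 [-0.31856214  0.58467364  0.74610649  0.07236591]
 [ 0.33652541 -0.66608081  0.66564781 -1.81440448]
 [ 0.          0.          0.          1.        ]] ['img', 'mtx', 'view']
[[600.11993931   0.         322.70648606]
 [  0.         600.11993931 230.79457831]
 [  0.           0.           1.        ]] [[ 0.00742204 -0.99996773  0.0030736  -0.00477305]
 [ 0.9793679   0.00788982  0.20193135 -0.53577884]
 [-0.20194908  0.00151144  0.97939486 -1.25011371]
 [ 0.          0.          0.          1.        ]] ['img', 'mtx', 'view']
```

View pics/scene0.png

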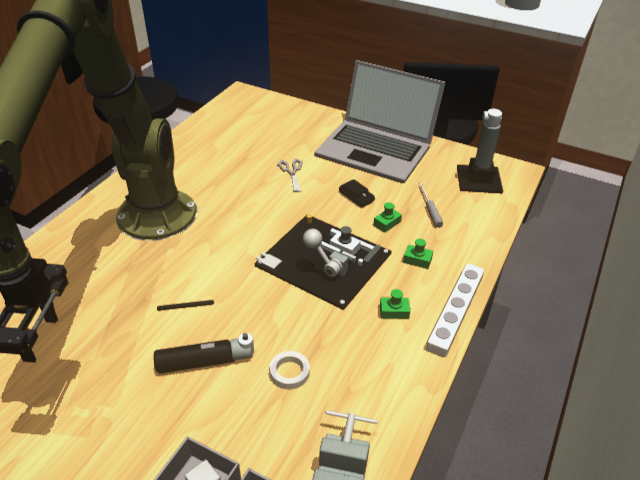

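View pics/top0.png

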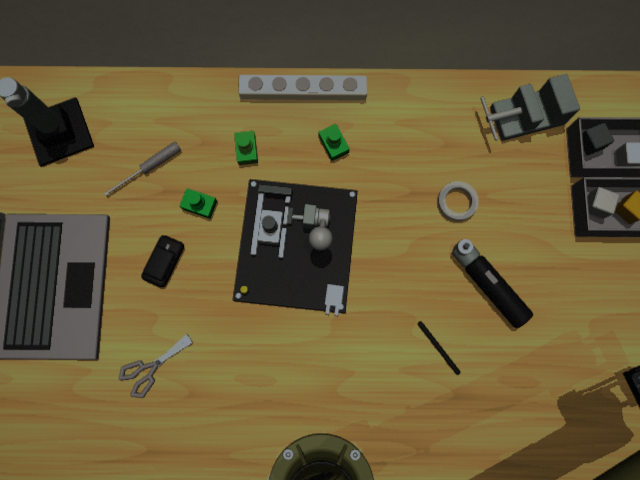

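The scene view shows the fixture around (325,258) with the ball at (313,238) and the knob at (346,235). Top view: plate corners (252,182), (356,190), (345,312), (235,301).
Shoe-like things in the top view: the one in the channel at (270,225), and green ones at (246,147), (334,142) and (198,203). Only the first is aluminium and sits in the channel. I'll confirm it in a crop and measure.

```bash
cat > h.py <<'E'
import numpy as np,cv2
from bench import monitor,get_image
def ray(d,u,v):
    K,V=d["mtx"],d["view"];R=V[:3,:3];t=V[:3,3]
    c=np.linalg.inv(K)@np.array([u,v,1.]);c=np.array([c[0],-c[1],-c[2]])
    return -R.T@t,R.T@c
def onz(d,u,v,z):
    o,r=ray(d,u,v);return o+r*(z-o[2])/r[2]
def proj(d,p):
    c=d["view"][:3,:3]@np.asarray(p)+d["view"][:3,3];c=d["mtx"]@np.array([c[0],-c[1],-c[2]]);return c[:2]/c[2]
def tri(d1,a,d2,b):
    o1,r1=ray(d1,*a);o2,r2=ray(d2,*b)
    s=np.linalg.lstsq(np.c_[r1,-r2],o2-o1,rcond=None)[0]
    p,q=o1+s[0]*r1,o2+s[1]*r2;return (p+q)/2,np.linalg.norm(p-q)
def crop(n,x0,y0,x1,y1,f,out):
    d=get_image(n);i=cv2.resize(d["img"][y0:y1,x0:x1,::-1],None,fx=f,fy=f,interpolation=cv2.INTER_CUBIC);cv2.imwrite(out,i);return d
E
python3 - <<'E'
from h import *
d=crop("top",225,170,370,320,4,"pics/t1.png");s=crop("scene",245,205,400,310,5,"pics/s1.png")
# plate corners via dark mask
i=d["img"];m=((i.max(2)<70)).astype(np.uint8);m[:,:225]=0;m[:,370:]=0;m[:170]=0;m[320:]=0
c=max(cv2.findContours(m,0,2)[0],key=cv2.contourArea)
r=cv2.minAreaRect(cv2.convexHull(c));b=cv2.boxPoints(r);print(b)
for p in b: print(onz(d,*p,0.012))
h=cv2.approxPolyDP(cv2.convexHull(c),5,True)[:,0];print(h)
for p in h: print(onz(d,*p,0.012))
E
```

```text
[[232.33151 301.3507 ]
 [245.27396 178.39726]
 [357.81644 190.24384]
 [344.874   313.19727]]
[0.38504982 0.19628445 0.012     ]
[0.66552236 0.1772999  0.012     ]
[ 0.63959653 -0.08000572  0.012     ]
[ 0.36114057 -0.05049736  0.012     ]
[[250 179]
 [357 191]
 [345 312]
 [233 300]]
[0.66417979 0.16645011 0.012     ]
[ 0.63779711 -0.07813747  0.012     ]
[ 0.36374151 -0.05077294  0.012     ]
[0.38801396 0.19493047 0.012     ]
```

View pics/t1.png

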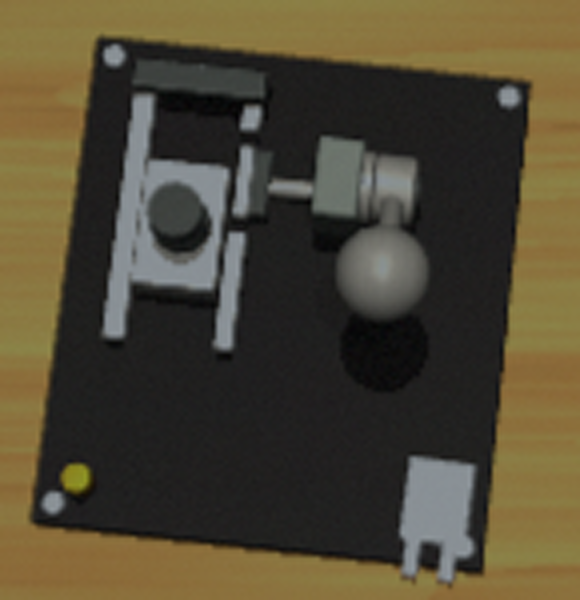

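View pics/s1.png

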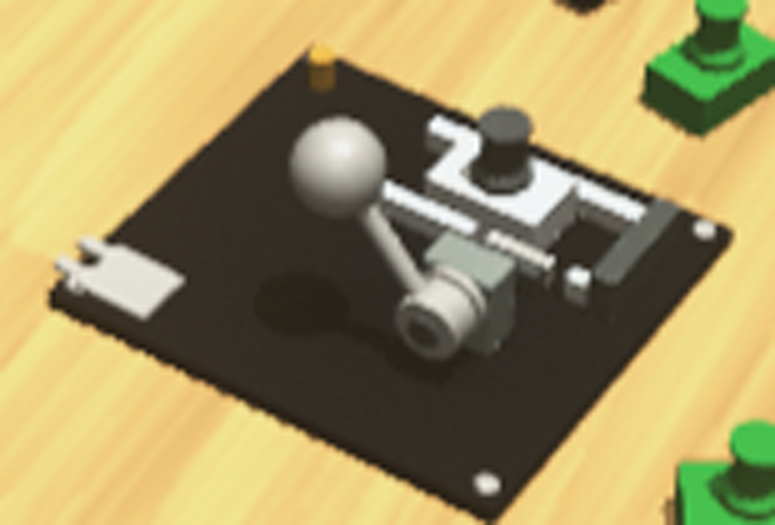

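The crops confirm it: aluminium shoe, dark knob at top crop (178,212), between the channel walls with the stop at the top. The ball is at crop (382,270), on the right. Next: fixture pose, knob and ball from two views.

```bash
cat > pose.py <<'E'
from h import *
d=get_image("top");s=get_image("scene")
T=lambda p:((p[0]+.5)/4+225-.5,(p[1]+.5)/4+170-.5)
S=lambda p:((p[0]+.5)/5+245-.5,(p[1]+.5)/5+205-.5)
F=np.array([[130,100],[130,-150],[-150,-150],[-150,100]])/1e3
def fit(F,W):
    a=F-F.mean(0);b=W-W.mean(0);th=np.arctan2((a[:,0]*b[:,1]-a[:,1]*b[:,0]).sum(),(a*b).sum())
    R=np.array([[np.cos(th),-np.sin(th)],[np.sin(th),np.cos(th)]]);t=W.mean(0)-R@F.mean(0)
    return th,R,t,np.linalg.norm(F@R.T+t-W,axis=1)*1e3
if __name__=="__main__":
    W=np.array([onz(d,*T(p),.012)[:2] for p in [(98,38),(528,84),(484,573),(32,523)]])
    th,R,t,e=fit(F,W);print("top",th,t,e)
    W2=np.array([onz(s,*S(p),.012)[:2] for p in [(733,235),(490,522),(50,300),(310,47)]])
    th2,R2,t2,e2=fit(F,W2);print("scene",th2,t2,e2)
    th,R,t,e=fit(np.r_[F,F],np.r_[W,W2]);print("both",th,t,e)
    fx=lambda p:np.r_[R.T@(p[:2]-t),p[2]]*1e3
    for n,a,b in[("knobtop",(176,208),(505,123)),("ball",(382,272),(338,166))]:
        p,g=tri(d,T(a),s,S(b));print(n,p,fx(p),g)
    print("knob@80",fx(onz(d,*T((176,208)),.080)))
    print("stop mid top edge",fx(onz(d,*T((200,95)),.040)))
    for p in[(148,160),(228,167),(212,290),(132,282)]:print("shoe corner",fx(onz(d,*T(p),.042)))
E
python3 pose.py
```

```text
top -0.09779759750901469 [0.52528844 0.08258835] [1.12843443 2.49604985 0.50165816 1.75572585]
scene -0.10128240187259809 [0.52872785 0.07504007] [1.44433487 2.0159801  3.72099747 2.22561261]
both -0.09954412618325713 [0.52700826 0.0788142 ] [3.89653144 6.68316874 3.53916887 2.54544516 4.52827227 5.51163611
 6.23380871 1.79402597]
knobtop [0.54911495 0.11471695 0.07916021] [18.42924207 37.92197864 79.16021002] 0.0017145881369402633
ball [0.50746414 0.00401549 0.11745141] [-12.01388459 -76.37071046 117.45140854] 0.002316906930072826
knob@80 [18.92339414 38.39678901 80.        ]
stop mid top edge [92.76214407 37.65678885 40.        ]
shoe corner [52.25919114 61.44529558 42.        ]
shoe corner [53.06318589 17.00908649 42.        ]
shoe corner [-16.49626988  17.37463987  42.        ]
shoe corner [-16.77402571  61.41389935  42.        ]
```

The top-only fit agrees best: corner residuals up to 2.5 mm, ball y ≈ -80, knob y ≈ +34. My scene-view corners probably picked the plate's bottom edges. I'll use the top fit, which puts the gap to the stop at about 39 mm.

Plan: close the fingers and turn the jaw axis along the channel so the 190 mm gripper body clears the ball. Push on the tail from behind with the fingertips low, then push the ball the same way.

```bash
cat > plan.py <<'E'
import sys
from h import *
from scipy.spatial.transform import Rotation as Ro
th=-0.0978;t=np.array([.5253,.0826]);c,s=np.cos(th),np.sin(th);R2=np.array([[c,-s],[s,c]])
def W(fx,fy,z): return np.r_[R2@np.array([fx,fy])/1e3+t,z/1e3]
def goal():
    x=np.array([0,0,-1.]); y=np.r_[R2[:,0],0]
    return x,y
def rep(fx=None,fy=None,z=None):
    st=monitor.get_state();R=Ro.from_rotvec(st["tool_rot"]).as_matrix();tip=st["position"]+.182*R[:,0]
    f=np.r_[R2.T@(tip[:2]-t)*1e3,tip[2]*1e3]
    print("t",round(st["time"],2),"tip fixture mm",f.round(1),"F fix",np.r_[R2.T@st["ft_force"][:2],st["ft_force"][2]].round(2),"T",st["torque"].round(2),"g",round(st["grip_width"],3),"q1..7",st["joint_positions"].round(2))
    x,y=goal()
    if R[:,1]@y<0:y=-y
    G=np.c_[x,y,np.cross(x,y)]
    print("rot to do (tool)",Ro.from_matrix(R.T@G).as_rotvec().round(3))
    if fx is not None:
        p=W(fx,fy,z); d=p-tip
        print("shift now-frame",(R.T@d*1e3).round(1),"shift goal-frame",(G.T@d*1e3).round(1),"tcp r",np.hypot(*p[:2]).round(3))
    print("tool axes in fixture: x",np.r_[R2.T@R[:2,0],R[2,0]].round(2),"y",np.r_[R2.T@R[:2,1],R[2,1]].round(2))
if __name__=="__main__": rep(*map(float,sys.argv[1:]))
E
python3 plan.py -38 35 130
```

```text
t 0.3 tip fixture mm [-210.9 -707.9  222.4] F fix [ 0.73 -0.06  0.29] T [0.04 0.02 0.1 ] g 0.998 q1..7 [ 1.2   0.32 -0.07  1.45  0.02  1.37 -0.06]
rot to do (tool) [-1.084e+00 -0.000e+00  1.000e-03]
shift now-frame [  92.7 -575.8 -500.2] shift goal-frame [  92.4  172.9 -742.9] tcp r 0.506
tool axes in fixture: x [-0.  0. -1.] y [ 0.47 -0.88 -0.  ]
```

```bash
python3 -m creep '[[0,0,0,-0.14,0,0,0],[0,0,0,-0.14,0,0,0],[0,0,0,-0.14,0,0,0],[0,0,0,-0.14,0,0,0],[0,0,0,-0.14,0,0,0]]' 20; python3 -m creep '[[0,0,0,-0.14,0,0,0],[0,0,0,-0.14,0,0,0],[0,0,0,-0.1,0,0,0]]'; python3 plan.py -38 35 130
```

```text
time: 0.8
position: [0.2464, -0.6015, 0.4047]
tool_rot: [1.551, 0.945, -1.551]
ft_force: [-0.9, -0.5, 0.4]
grip_width: 0.63
time: 1.1
position: [0.2463, -0.6015, 0.4047]
tool_rot: [1.28, 1.162, -1.28]
ft_force: [-0.3, -0.5, -0.7]
grip_width: 0.356
t 1.1 tip fixture mm [-210.9 -708.1  222.7] F fix [-0.25 -0.48 -0.65] T [-0.01 -0.15 -0.04] g 0.356 q1..7 [ 1.31  0.33 -0.21  1.45  0.07  1.37  1.  ]
rot to do (tool) [ 0.001 -0.     0.   ]
shift now-frame [  92.7  173.5 -742.9] shift goal-frame [  92.7  172.9 -743.1] tcp r 0.506
tool axes in fixture: x [-0.  0. -1.] y [ 1.  0. -0.]
```

```bash
R='no'; python3 -m creep '[[0,9,-39,0,0,0,0],[0,9,-39,0,0,0,0],[0,9,-39,0,0,0,0],[0,9,-39,0,0,0,0],[0,9,-39,0,0,0,0]]'; python3 -m creep '[[0,9,-39,0,0,0,0],[0,9,-39,0,0,0,0],[0,9,-39,0,0,0,0],[0,9,-39,0,0,0,0],[0,9,-39,0,0,0,0]]';python3 plan.py -38 35 130
```

```text
time: 1.6
position: [0.3114, -0.4104, 0.4048]
tool_rot: [1.284, 1.159, -1.284]
ft_force: [0.1, -0.1, 0.2]
grip_width: 0.01
time: 2.1
position: [0.3759, -0.221, 0.4049]
tool_rot: [1.284, 1.158, -1.284]
ft_force: [0.5, -0.4, -0.2]
grip_width: 0.007
t 2.1 tip fixture mm [-119.  -316.9  222.9] F fix [ 0.52 -0.38 -0.18] T [-0.02 -0.12 -0.02] g 0.007 q1..7 [ 1.03 -0.13 -0.5   1.93 -0.07  1.33  0.44]
rot to do (tool) [-0.004  0.001 -0.   ]
shift now-frame [  92.7   79.5 -352.3] shift goal-frame [  92.9   81.  -351.9] tcp r 0.506
tool axes in fixture: x [ 0. -0. -1.] y [ 1. -0.  0.]
```

```bash
python3 -m creep '[[0,15,-35,0,0,0,0],[0,15,-35,0,0,0,0],[0,10,-35,0,0,0,0],[0,10,-35,0,0,0,0],[0,10,-35,0,0,0,0]]'; python3 -m creep '[[0,5,-35,0,0,0,0],[0,5,-35,0,0,0,0],[0,5,-35,0,0,0,0],[0,5,-35,0,0,0,0],[0,0,-35,0,0,0,0]]';python3 plan.py -38 35 130
```

```text
time: 2.6
position: [0.4534, -0.0531, 0.405]
tool_rot: [1.284, 1.158, -1.284]
ft_force: [0.3, -0.2, -0.2]
grip_width: 0.007
time: 3.1
position: [0.4912, 0.1185, 0.405]
tool_rot: [1.285, 1.158, -1.284]
ft_force: [-0.1, 0.2, -1.2]
grip_width: 0.005
t 3.1 tip fixture mm [-37.3  32.4 223. ] F fix [-0.1   0.2  -1.16] T [-0.02 -0.1   0.02] g 0.005 q1..7 [ 0.66  0.07 -0.98  1.78  0.06  1.33 -0.43]
rot to do (tool) [-0.005  0.    -0.001]
shift now-frame [93.  -0.8 -2.6] shift goal-frame [93.  -0.7 -2.6] tcp r 0.506
tool axes in fixture: x [ 0. -0. -1.] y [ 1. -0.  0.]
```

```bash
python3 -m creep '[[30,-4,0,0,0,0,0],[40,-4,-2,0,0,0,0],[40,0,-1,-0.004,0,0,0],[25,0,0,0,0,0,0],[0,0,0,0,0,0,0]]';python3 plan.py -45 35 25; python3 - <<'E'
from h import *
crop("top",225,170,370,320,4,"pics/t2.png");crop("scene",245,155,400,310,4,"pics/s2.png")
E
```

```text
time: 3.6
position: [0.4814, 0.1205, 0.2665]
tool_rot: [1.277, 1.166, -1.286]
ft_force: [-0.4, -0.4, 0.4]
grip_width: 0.003
t 3.6 tip fixture mm [-48.6  33.3  84.5] F fix [-0.41 -0.41  0.4 ] T [ 0.02 -0.05  0.02] g 0.003 q1..7 [ 0.59  0.23 -0.96  1.96  0.21  1.07 -0.56]
rot to do (tool) [0.    0.001 0.007]
shift now-frame [59.5  4.  -1.8] shift goal-frame [59.5  3.6 -1.7] tcp r 0.499
tool axes in fixture: x [-0.01 -0.   -1.  ] y [ 1.    0.   -0.01]
```

View pics/t2.png

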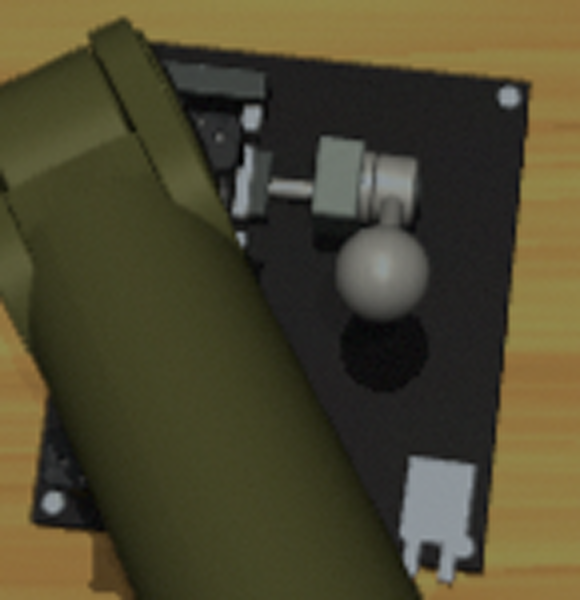

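View pics/s2.png

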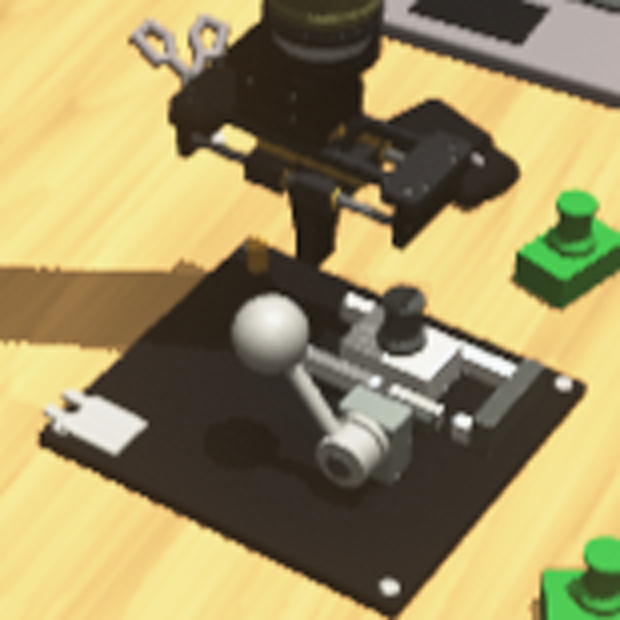

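The fingertip at scene crop (315,265) is over the channel behind the shoe, clear of the ball (270,335), and the body lies along the channel. Descending behind the tail.

```bash
python3 -m creep '[[15,0,-1,0,0,0.02,0],[15,0,-1,0,0,0.01,0],[15,0,0,0,0,0,0],[13,0,0,0,0,0,0],[0,0,0,0,0,0,0]]';python3 plan.py -45 35 25; python3 - <<'E'
from h import *
crop("scene",265,175,385,295,5,"pics/s3.png")
E
```

```text
time: 4.2
position: [0.4842, 0.1226, 0.2107]
tool_rot: [1.293, 1.139, -1.261]
ft_force: [-0.8, 0.2, -0.5]
grip_width: 0.0
t 4.2 tip fixture mm [-39.8  35.7  28.8] F fix [-0.81  0.09 -0.49] T [ 0.01 -0.07 -0.01] g 0.0 q1..7 [ 0.52  0.31 -0.92  2.01  0.32  0.94 -0.66]
rot to do (tool) [-0.     0.    -0.028]
shift now-frame [ 3.6 -5.4  0.7] shift goal-frame [ 3.8 -5.2  0.7] tcp r 0.499
tool axes in fixture: x [ 0.03 -0.   -1.  ] y [ 1.   -0.    0.03]
```

View pics/s3.png

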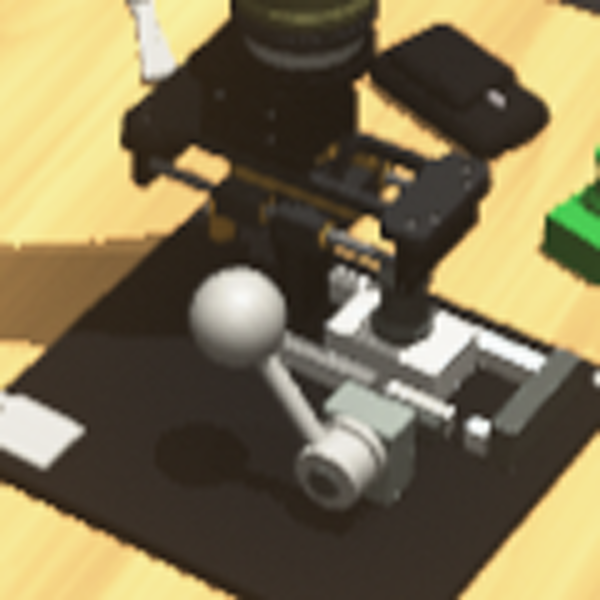

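The finger is now behind the tail, the front of the body hangs above the knob, and there is no contact force. Sliding forward.

```bash
for i in 1; do python3 -m creep '[[1,3,0,0,0,0,0],[1,3,0,0,0,0,0],[1,3,0,0,0,0,0],[0,3,0,0,0,0,0],[0,3,0,0,0,0,0]]'; done; python3 -m creep '[[0,3,0,0,0,0,0],[0,3,0,0,0,0,0],[0,3,0,0,0,0,0],[0,3,0,0,0,0,0],[0,3,0,0,0,0,0]]'; python3 plan.py 10 35 26; python3 - <<'E'
from h import *
crop("scene",265,175,385,295,5,"pics/s4.png")
E
```

```text
time: 4.75
position: [0.4999, 0.1215, 0.2093]
tool_rot: [1.294, 1.138, -1.259]
ft_force: [1.3, 0.9, -0.4]
grip_width: 0.007
time: 5.25
position: [0.5146, 0.1201, 0.2095]
tool_rot: [1.294, 1.138, -1.259]
ft_force: [-0.6, 0.0, 0.1]
grip_width: 0.006
t 5.25 tip fixture mm [-8.9 36.2 27.6] F fix [-0.64 -0.01  0.06] T [-0.06  0.13 -0.01] g 0.006 q1..7 [ 0.49  0.38 -0.89  1.95  0.37  0.96 -0.67]
rot to do (tool) [-0.    0.   -0.03]
shift now-frame [ 2.2 18.9  1.2] shift goal-frame [ 1.6 18.9  1.2] tcp r 0.551
tool axes in fixture: x [ 0.03 -0.   -1.  ] y [ 1.   -0.    0.03]
```

View pics/s4.png

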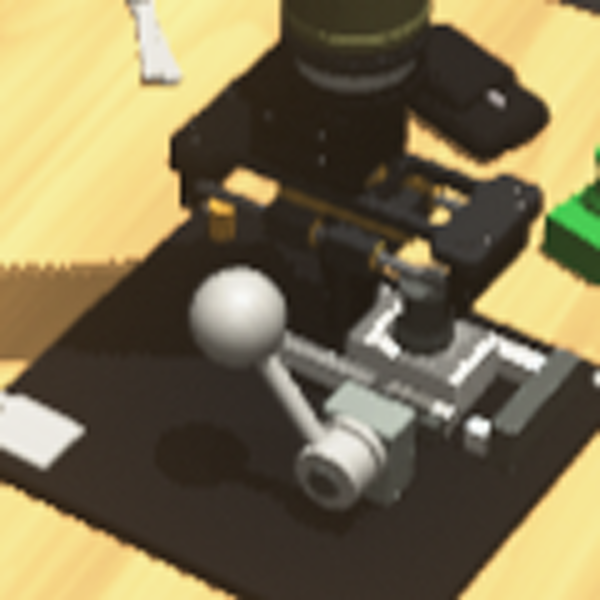

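```bash
python3 -m creep '[[0,2,0.2,0,0,0,0],[0,2,0.2,0,0,0,0],[0,2,0.2,0,0,0,0],[0,2,0.2,0,0,0,0],[0,2,0.2,0,0,0,0]]';  python3 plan.py 10 35 26; python3 - <<'E'
from h import *
crop("scene",315,205,385,275,8,"pics/s5.png")
E
```

```text
time: 5.8
position: [0.5244, 0.1181, 0.2099]
tool_rot: [1.294, 1.138, -1.259]
ft_force: [-0.5, -0.1, -1.1]
grip_width: 0.007
t 5.8 tip fixture mm [ 1.1 35.2 28. ] F fix [-0.48 -0.13 -1.15] T [ 0.01  0.11 -0.03] g 0.007 q1..7 [ 0.49  0.39 -0.88  1.92  0.38  0.96 -0.67]
rot to do (tool) [-0.    0.   -0.03]
shift now-frame [2.3 8.8 0.2] shift goal-frame [2.  8.9 0.2] tcp r 0.551
tool axes in fixture: x [ 0.03 -0.   -1.  ] y [ 1.   -0.    0.03]
```

View pics/s5.png

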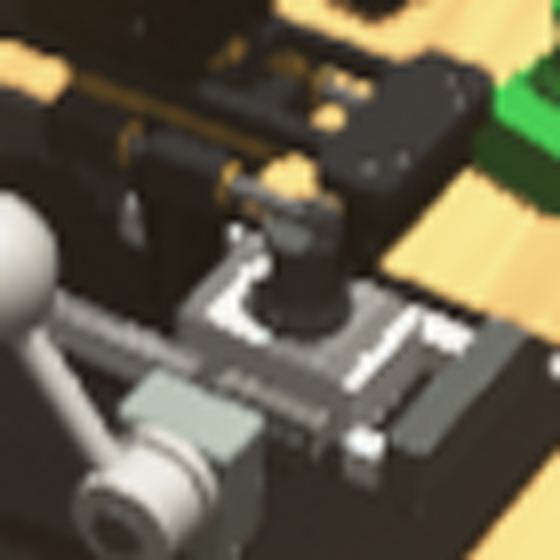

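```bash
python3 - <<'E'
from h import *;from plan import R2,t
d=get_image("scene")
for n,p,z in[("shoe FR",(345,388),.042),("shoe FL",(418,308),.042),("stop R top",(397,440),.040),("stop L top",(497,322),.040)]:
    w=onz(d,(p[0]+.5)/8+314.5,(p[1]+.5)/8+204.5,z);print(n,(R2.T@(w[:2]-t)*1e3).round(1))
E
```

```text
shoe FR [75.5  6.9]
shoe FL [75.8 54.6]
stop R top [101.3  -3. ]
stop L top [100.3  65.4]
```

Gap is about 20–25 mm in the image. The shoe's front edge is square (75.5 against 75.8).

```bash
python3 -m creep '[[0,2,0,0,0,0,0],[0,2,0,0,0,0,0],[0,2,0,0,0,0,0],[0,2,0,0,0,0,0],[0,2,0,0,0,0,0]]';  python3 -m creep '[[0,1,0,0,0,0,0],[0,1,0,0,0,0,0],[0,1,0,0,0,0,0]]'; python3 plan.py; python3 - <<'E'
from h import *;from plan import R2,t
d=crop("scene",315,205,385,275,8,"pics/s6.png")
E
```

```text
time: 6.4
position: [0.5344, 0.1171, 0.2102]
tool_rot: [1.294, 1.138, -1.259]
ft_force: [-0.6, 0.6, -0.5]
grip_width: 0.009
time: 6.7
position: [0.5373, 0.1168, 0.2103]
tool_rot: [1.294, 1.138, -1.259]
ft_force: [-1.4, 0.5, -0.0]
grip_width: 0.008
t 6.7 tip fixture mm [14.  35.2 28.4] F fix [-1.41  0.41 -0.  ] T [0.02 0.13 0.03] g 0.008 q1..7 [ 0.47  0.42 -0.87  1.9   0.4   0.98 -0.67]
rot to do (tool) [-0.    0.   -0.03]
tool axes in fixture: x [ 0.03 -0.   -1.  ] y [ 1.   -0.    0.03]
```

View pics/s6.png

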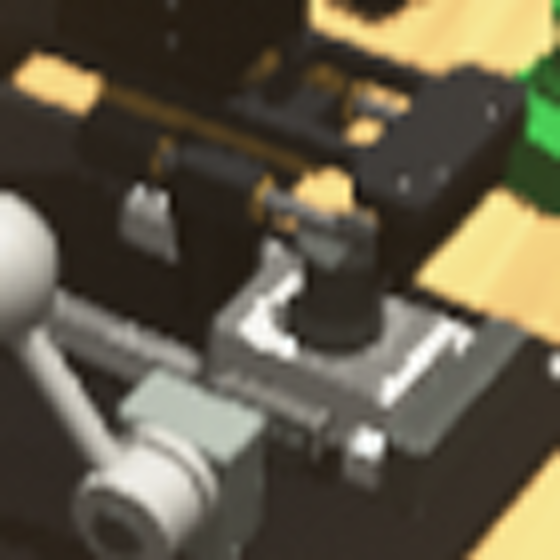

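Now only a few mm are left: shoe front edge at crop (385,405), stop edge at (400,430). Creeping from here.

```bash
for i in 1 2 3; do python3 -m creep '[[0,0.6,0,0,0,0,0],[0,0.6,0,0,0,0,0]]' | grep -E 'pos|force'; done
```

```text
position: [0.5384, 0.1167, 0.2104]
ft_force: [-1.0, 0.3, -0.2]
position: [0.5396, 0.1166, 0.2104]
ft_force: [-0.8, -0.2, 0.5]
position: [0.5409, 0.1165, 0.2104]
ft_force: [-0.7, -0.1, 0.6]
```

```bash
python3 -m creep '[[0,0.6,0,0,0,0,0],[0,0.6,0,0,0,0,0]]' | grep -E 'pos|force';python3 -m creep '[[0,0.5,0,0,0,0,0]]' | grep -E 'pos|force';python3 -m creep '[[0,0.5,0,0,0,0,0]]' | grep -E 'pos|force'; python3 - <<'E'
from h import *;from plan import R2,t
d=crop("scene",315,205,385,275,8,"pics/s7.png")
E
```

```text
position: [0.5419, 0.1164, 0.2104]
ft_force: [-1.9, 0.5, 0.7]
position: [0.5422, 0.1164, 0.2104]
ft_force: [-3.5, -0.2, 0.9]
position: [0.5423, 0.1165, 0.2103]
ft_force: [-5.3, 0.7, 1.6]
```

View pics/s7.png

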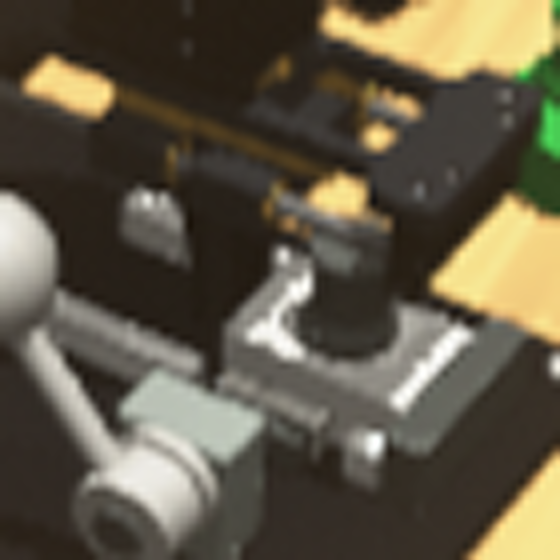

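Contact with the stop. It gives about 4 N per mm of command, so I'll press up to about 12 N.

```bash
for i in 1; do python3 -m creep '[[0,0.6,0,0,0,0,0]]' | grep -E 'force'; python3 -m creep '[[0,0.6,0,0,0,0,0]]' | grep -E 'force';python3 -m creep '[[0,0.4,0,0,0,0,0]]' | grep -E 'force';done
```

```text
ft_force: [-6.0, -0.7, 3.1]
ft_force: [-8.2, 0.4, 4.0]
ft_force: [-8.9, 0.8, 4.2]
```

```bash
python3 -m creep '[[0,0.5,0,0,0,0,0]]' | grep -E 'force'; python3 -m creep '[[0,0.4,0,0,0,0,0]]' | grep -E 'force';python3 -m creep '[[0,0,0,0,0,0,0],[0,0,0,0,0,0,0],[0,0,0,0,0,0,0],[0,0,0,0,0,0,0]]' | grep -E 'force'
```

```text
ft_force: [-9.9, 1.0, 4.2]
ft_force: [-9.8, 0.9, 3.5]
ft_force: [-9.7, 1.0, 5.2]
```

```bash
python3 -m creep '[[0,0.5,0,0,0,0,0],[0,0,0,0,0,0,0]]' | grep -E 'force'; python3 -m creep '[[0,0.4,0,0,0,0,0],[0,0,0,0,0,0,0],[0,0,0,0,0,0,0],[0,0,0,0,0,0,0],[0,0,0,0,0,0,0]]' | grep -E 'force'; python3 plan.py
```

```text
ft_force: [-10.4, 0.8, 5.1]
ft_force: [-11.3, 1.2, 5.2]
t 9.4 tip fixture mm [18.8 35.4 27.6] F fix [-11.38   0.12   5.19] T [ 0.18  2.48 -0.04] g 0.009 q1..7 [ 0.47  0.43 -0.86  1.88  0.4   0.99 -0.66]
rot to do (tool) [ 0.001  0.002 -0.022]
tool axes in fixture: x [ 0.02 -0.   -1.  ] y [1.   0.   0.02]
```

Held at about 11.4 N along the channel for 0.5 s. Backing straight off, then up.

```bash
python3 -m creep '[[0,-1,0,0,0,0,0],[0,-1,0,0,0,0,0],[0,-1,0,0,0,0,0],[0,-1.5,0,0,0,0,0],[0,-3,0,0,0,0,0]]';python3 -m creep '[[0,-5,0,0,0,-0.02,0],[0,-5,0,0,0,0,0],[-15,0,0,0,0,0,0],[-40,0,0,0,0,0,0],[-40,0,0,0,0,0,0]]';python3 plan.py -80 -80 180; python3 - <<'E'
from h import *;from plan import R2,t
d=crop("scene",315,205,385,275,8,"pics/s8.png")
E
```

```text
time: 9.9
position: [0.5399, 0.1164, 0.2109]
tool_rot: [1.296, 1.136, -1.257]
ft_force: [-0.1, 0.1, 0.9]
grip_width: 0.001
time: 10.4
position: [0.5278, 0.1178, 0.3069]
tool_rot: [1.285, 1.154, -1.273]
ft_force: [0.7, 0.2, -0.1]
grip_width: 0.008
t 10.4 tip fixture mm [  0.8  35.4 124.9] F fix [ 0.64  0.29 -0.09] T [-0.01 -0.11  0.01] g 0.008 q1..7 [ 0.56  0.28 -0.95  1.82  0.25  1.15 -0.56]
rot to do (tool) [ 0.   -0.   -0.01]
shift now-frame [-55.9 -80.3 115.3] shift goal-frame [-55.1 -80.8 115.4] tcp r 0.438
tool axes in fixture: x [ 0.01  0.   -1.  ] y [1.   0.   0.01]
```

View pics/s8.png

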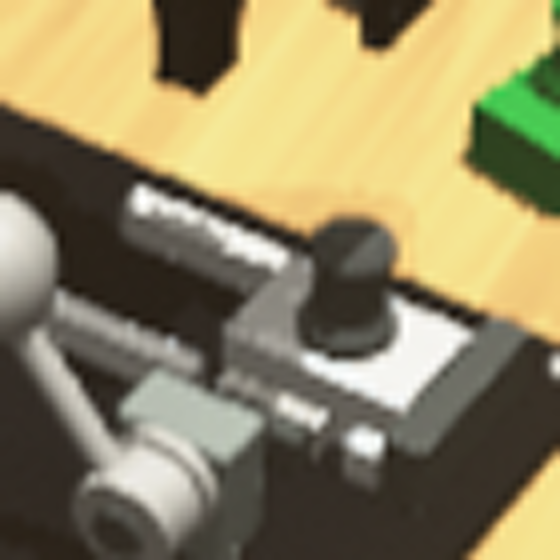

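The shoe is home and square: its front top edge meets the stop at crop (400,420)–(470,330). Moving behind the ball.

```bash
python3 -m creep '[[-35,-10,0,0,0,0,0],[-30,-10,10,0,0,-0.01,0],[0,-15,35,0,0,0,0],[0,-15,35,0,0,0,0],[0,-12,35,0,0,0,0]]';python3 plan.py -62 -80 90
```

```text
time: 10.95
position: [0.4536, 0.009, 0.3712]
tool_rot: [1.28, 1.159, -1.279]
ft_force: [0.5, -0.3, -0.6]
grip_width: 0.005
t 10.95 tip fixture mm [-63.7 -80.5 189.2] F fix [ 0.49 -0.25 -0.57] T [-0.03 -0.14 -0.01] g 0.005 q1..7 [ 0.86 -0.08 -0.89  1.93 -0.06  1.25 -0.1 ]
rot to do (tool) [ 0.001  0.002 -0.003]
shift now-frame [99.2  1.4 -0.6] shift goal-frame [99.2  1.7 -0.5] tcp r 0.456
tool axes in fixture: x [ 0. -0. -1.] y [1. 0. 0.]
```

```bash
python3 -m creep '[[30,0,0,0,0,0,0],[30,0,0,0,0,0,0],[25,0,0,0,0,0,0],[13,0,0,0,0,0,0],[0,0,0,0,0,0,0]]';python3 plan.py -44 -80 90; python3 - <<'E'
from h import *;from plan import R2,t
d=crop("scene",245,175,385,295,5,"pics/s9.png")
E
```

```text
time: 11.45
position: [0.4539, 0.0096, 0.2712]
tool_rot: [1.28, 1.164, -1.282]
ft_force: [-0.2, 0.8, 1.1]
grip_width: 0.003
t 11.45 tip fixture mm [-64.3 -79.6  89.2] F fix [-0.32  0.8   1.08] T [-0.06 -0.07  0.01] g 0.003 q1..7 [ 0.83  0.08 -0.92  2.05  0.07  1.05 -0.23]
rot to do (tool) [ 0.001 -0.     0.002]
shift now-frame [-0.8 20.3  0.4] shift goal-frame [-0.8 20.3  0.4] tcp r 0.474
tool axes in fixture: x [-0.  0. -1.] y [ 1.  0. -0.]
```

View pics/s9.png

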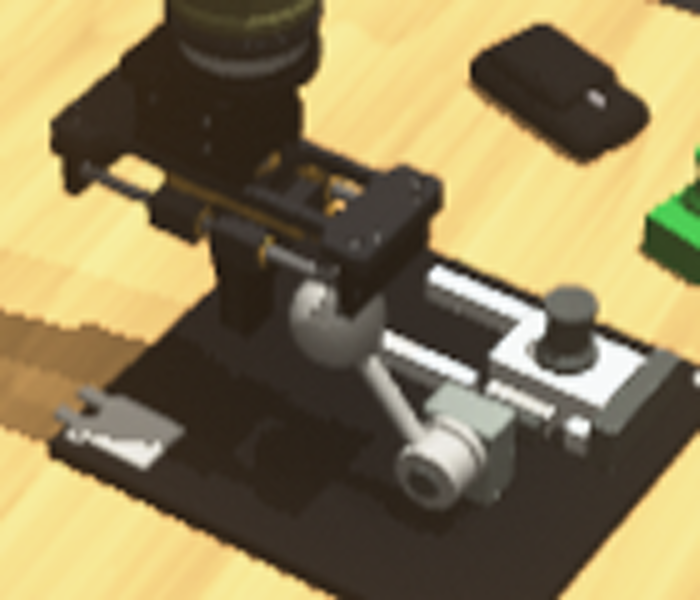

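The finger stands behind the ball (crop (245,280) vs (338,320)), the body above it. Advancing to contact.

```bash
python3 -m creep '[[0,5,0,0,0,0,0],[0,5,0,0,0,0,0],[0,3,0,0,0,0,0],[0,2,0,0,0,0,0]]'|grep force; for i in 1;do python3 -m creep '[[0,2,0,0,0,0,0],[0,2,0,0,0,0,0]]'|grep force; python3 -m creep '[[-0.8,2,0,0,0,0,0],[-0.8,2,0,0,0,0,0]]'|grep force; done; python3 plan.py
```

```text
ft_force: [0.6, -0.1, 0.1]
ft_force: [-6.6, 0.4, 5.7]
ft_force: [-12.8, 1.8, 7.8]
t 12.3 tip fixture mm [-44.7 -79.8  90.5] F fix [-12.92   0.51   7.78] T [0.23 2.48 0.02] g 0.001 q1..7 [ 0.8   0.14 -0.91  2.    0.13  1.07 -0.27]
rot to do (tool) [0.    0.001 0.01 ]
tool axes in fixture: x [-0.01 -0.   -1.  ] y [ 1.    0.   -0.01]
```

The lever resists at 13 N, with 8 N of vertical drag. That is the binding the task warned of: at the start the contact surface moves up faster than forward. I'll back off, start lower and follow the no-slip curve, up and forward about 1:1 at first and flatter later.

```bash
python3 -m creep '[[0,-2,0,0,0,0,0],[0,-3,0,0,0,0,0],[3,-1,0,0,0,0,0],[6,0,0,0,0,0,0],[0,0,0,0,0,0,0]]'|grep force; python3 plan.py;  python3 -m creep '[[0,1,0,0,0,0,0],[0,1,0,0,0,0,0]]'|grep force
```

```text
ft_force: [-0.9, 0.8, 0.1]
t 12.8 tip fixture mm [-46.9 -79.9  81.8] F fix [-1.01  0.69  0.11] T [-0.    0.3   0.03] g 0.007 q1..7 [ 0.8   0.14 -0.91  2.02  0.13  1.04 -0.27]
rot to do (tool) [-0.     0.     0.001]
tool axes in fixture: x [-0. -0. -1.] y [ 1. -0. -0.]
ft_force: [-8.9, 0.4, 5.5]
```

```bash
python3 -m creep '[[-2,0,0,0,0,0,0]]'|grep force; python3 -m creep '[[-1.5,1,0,0,0,0,0]]'|grep force; python3 -m creep '[[-1.5,1,0,0,0,0,0]]'|grep force;python3 plan.py
```

```text
ft_force: [-2.6, 0.0, -1.3]
ft_force: [-3.0, -0.1, -0.3]
ft_force: [-3.6, 0.5, -0.5]
t 13.3 tip fixture mm [-42.5 -79.9  87.5] F fix [-3.62  0.18 -0.47] T [ 0.04  0.49 -0.03] g 0.005 q1..7 [ 0.8   0.14 -0.91  2.01  0.13  1.05 -0.27]
rot to do (tool) [-0.  0.  0.]
tool axes in fixture: x [-0. -0. -1.] y [ 1. -0. -0.]
```

Works: the force is down to 3.6 N and the lever is moving. Following the curve.

```bash
python3 -m creep '[[-2.2,2,0,0,0,0,0],[-2.2,2,0,0,0,0,0]]'|grep force; python3 -m creep '[[-2.2,2,0,0,0,0,0],[-2,2,0,0,0,0,0]]'|grep force; python3 -m creep '[[-2,2,0,0,0,0,0],[-2,2,0,0,0,0,0]]'|grep force;python3 plan.py
```

```text
ft_force: [-3.1, 0.3, -0.9]
ft_force: [-3.1, -0.0, -0.8]
ft_force: [-2.0, -0.4, -1.1]
t 13.9 tip fixture mm [-30.1 -79.7 100.4] F fix [-1.94 -0.61 -1.1 ] T [0.02 0.31 0.02] g 0.008 q1..7 [ 0.79  0.16 -0.91  1.97  0.14  1.08 -0.28]
rot to do (tool) [-0. -0. -0.]
tool axes in fixture: x [ 0.  0. -1.] y [ 1. -0.  0.]
```

```bash
python3 -m creep '[[-1.6,2,0,0,0,0,0],[-1.6,2,0,0,0,0,0],[-1.6,2,0,0,0,0,0]]'|grep force; python3 -m creep '[[-1.4,2,0,0,0,0,0],[-1.4,2,0,0,0,0,0],[-1.4,2,0,0,0,0,0]]'|grep force; python3 -m creep '[[-1.2,2,0,0,0,0,0],[-1.2,2,0,0,0,0,0],[-1.2,2,0,0,0,0,0]]'|grep force;python3 plan.py; python3 - <<'E'
from h import *
d=crop("scene",245,175,385,295,5,"pics/s10.png")
E
```

```text
ft_force: [-2.8, 1.5, -1.7]
ft_force: [-2.8, -0.1, -0.8]
ft_force: [-0.9, 0.0, -2.0]
t 14.8 tip fixture mm [-12.1 -79.8 112.9] F fix [-0.88 -0.08 -2.02] T [ 0.01  0.28 -0.05] g 0.005 q1..7 [ 0.78  0.19 -0.91  1.91  0.17  1.11 -0.29]
rot to do (tool) [-0.  0. -0.]
tool axes in fixture: x [ 0. -0. -1.] y [ 1. -0.  0.]
```

View pics/s10.png

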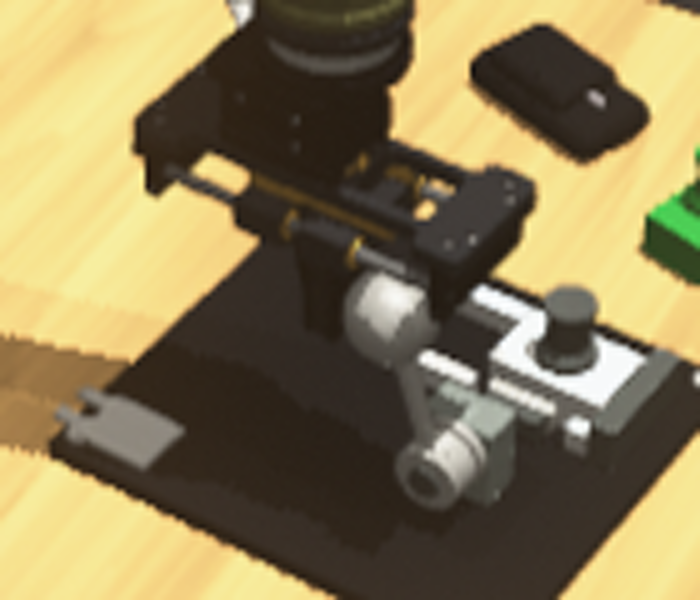

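The ball is at crop (388,318), arm nearly upright, finger still in contact at (325,290). Continuing.

```bash
python3 -m creep '[[-1,2,0,0,0,0,0],[-1,2,0,0,0,0,0],[-1,2,0,0,0,0,0]]'|grep force; python3 -m creep '[[-0.8,2,0,0,0,0,0],[-0.8,2,0,0,0,0,0],[-0.8,2,0,0,0,0,0]]'|grep force; python3 -m creep '[[-0.8,2,0,0,0,0,0],[-0.7,2,0,0,0,0,0],[-0.7,2,0,0,0,0,0]]'|grep force;python3 -m creep '[[-0.6,2,0,0,0,0,0],[-0.6,2,0,0,0,0,0],[-0.5,2,0,0,0,0,0]]'|grep force;python3 plan.py
```

```text
ft_force: [-2.8, 0.5, 1.6]
ft_force: [-3.0, -0.6, 3.5]
ft_force: [-2.1, -0.3, 2.6]
ft_force: [-1.5, 0.6, 1.3]
t 16.05 tip fixture mm [ 11.9 -79.8 122.1] F fix [-1.55  0.43  1.3 ] T [-0.01  0.22 -0.06] g 0.003 q1..7 [ 0.75  0.24 -0.89  1.85  0.21  1.15 -0.31]
rot to do (tool) [-0. -0. -0.]
tool axes in fixture: x [ 0.  0. -1.] y [ 1. -0.  0.]
```

```bash
python3 -m creep '[[-0.6,2,0,0,0,0,0],[-0.6,2,0,0,0,0,0],[-0.5,2,0,0,0,0,0]]'|grep force; python3 -m creep '[[-0.4,2,0,0,0,0,0],[-0.4,2,0,0,0,0,0],[-0.4,2,0,0,0,0,0]]'|grep force; python3 -m creep '[[-0.3,2,0,0,0,0,0],[-0.3,2,0,0,0,0,0]]'|grep force;python3 plan.py;  python3 - <<'E'
from h import *
d=crop("scene",245,175,385,295,5,"pics/s11.png")
E
```

```text
ft_force: [-0.2, 1.2, 1.0]
ft_force: [-0.4, 0.1, 0.0]
ft_force: [-0.2, 1.0, -0.0]
t 16.85 tip fixture mm [ 27.9 -79.9 125.6] F fix [-0.35  1.   -0.02] T [ 0.02 -0.12  0.03] g 0.006 q1..7 [ 0.73  0.28 -0.88  1.81  0.23  1.16 -0.33]
rot to do (tool) [-0.  0. -0.]
tool axes in fixture: x [ 0. -0. -1.] y [ 1. -0.  0.]
```

View pics/s11.png

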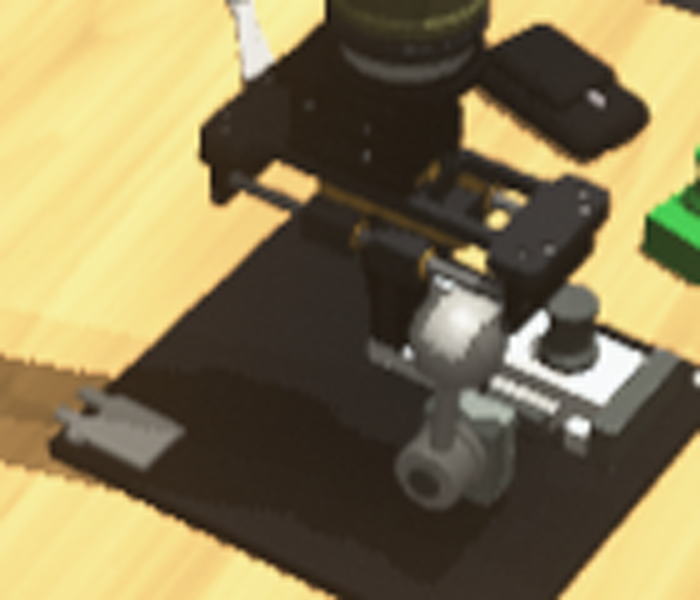

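About q ≈ 0.83, in contact with low force. Over centre next.

```bash
python3 -m creep '[[-0.2,2,0,0,0,0,0],[-0.2,2,0,0,0,0,0],[-0.2,2,0,0,0,0,0]]'|grep force; python3 -m creep '[[0,2,0,0,0,0,0],[0,2,0,0,0,0,0],[0,2,0,0,0,0,0]]'|grep force; python3 -m creep '[[0,2,0,0,0,0,0],[0,2,0,0,0,0,0],[0,2,0,0,0,0,0]]'|grep force;python3 plan.py;  python3 - <<'E'
from h import *
d=crop("scene",245,175,385,295,5,"pics/s12.png")
E
```

```text
ft_force: [0.2, -0.1, 0.8]
ft_force: [0.4, -0.1, 0.6]
ft_force: [-0.5, -0.2, -0.7]
t 17.8 tip fixture mm [ 45.8 -79.8 126.2] F fix [-0.47 -0.23 -0.72] T [ 0.03 -0.11 -0.03] g 0.004 q1..7 [ 0.7   0.32 -0.87  1.77  0.26  1.18 -0.35]
rot to do (tool) [-0.  0.  0.]
tool axes in fixture: x [-0. -0. -1.] y [ 1. -0. -0.]
```

View pics/s12.png

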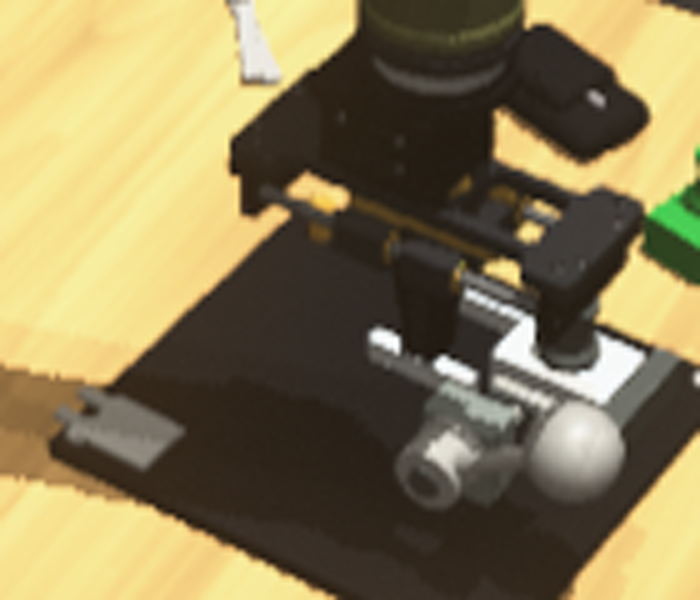

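The lever has snapped shut: the ball is at crop (575,450), on the far side. Retreating up and back, and checking.

```bash
python3 -m creep '[[-10,0,0,0,0,0,0],[-40,0,0,0,0,0,0],[-40,-10,0,0,0,0,0],[-10,-35,30,0,0,0,0],[0,-35,40,0,0,0,0]]'|grep -E 'pos|force'; python3 -m creep '[[0,-10,45,0,0,0,0],[0,0,45,0,0,0,0],[0,0,45,0,0,0,0],[0,0,45,0,0,0,0],[0,0,0,0,0,0,0]]'|grep -E 'pos|force'; python3 - <<'E'
from h import *;from plan import R2,t
d=crop("top",225,170,370,320,4,"pics/t13.png");s=crop("scene",315,205,385,275,8,"pics/s13.png")
cv2.imwrite("pics/full.png",np.hstack([cv2.resize(d["img"],(400,300)),cv2.resize(s["img"],(400,300))])[:,:,::-1])
E
```

```text
position: [0.479, -0.0587, 0.411]
ft_force: [-0.8, -1.2, -0.8]
position: [0.4489, -0.2461, 0.4085]
ft_force: [-0.3, 0.9, -0.2]
```

View pics/t13.png

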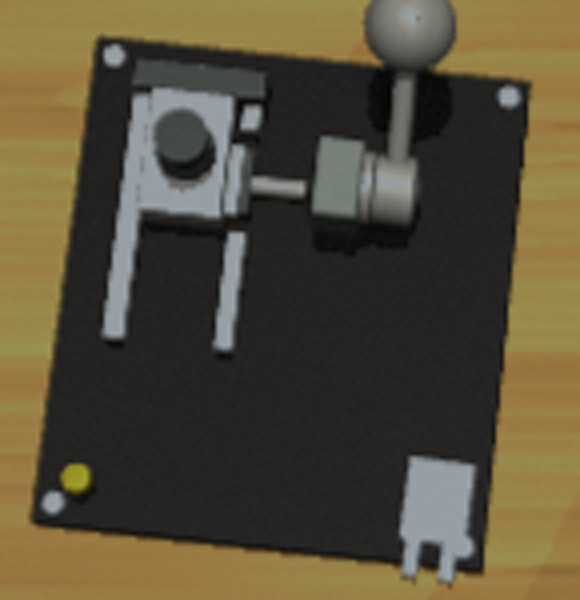

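View pics/s13.png

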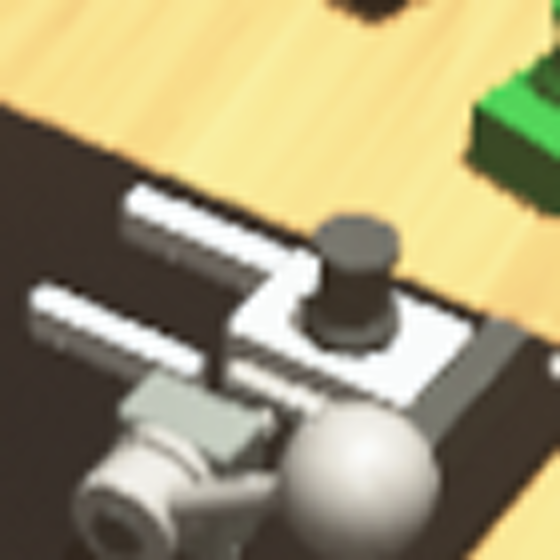

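View pics/full.png

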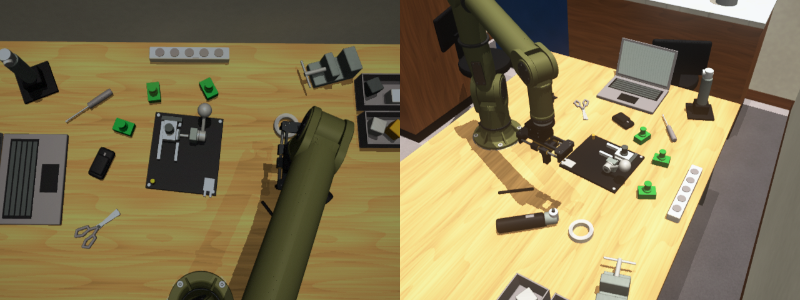

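Both crops show the shoe flat on the stop, the pad against its side and the lever down on the far side. Everything else is in place. A numeric check before handing in:

```bash
python3 - <<'E'
from h import *;from plan import R2,t
d=get_image("top");s=get_image("scene")
T=lambda p:((p[0]+.5)/4+224.5,(p[1]+.5)/4+169.5);S=lambda p:((p[0]+.5)/8+314.5,(p[1]+.5)/8+204.5)
f=lambda w:np.r_[(R2.T@(w[:2]-t)),w[2]]*1e3
print("knob",f(onz(d,*T((182,136)),.080)).round(1))
w,g=tri(d,T((410,25)),s,S((360,482)));print("ball",f(w).round(1),g)
for p in[(155,89),(233,95)]:print("front corner",f(onz(d,*T(p),.042)).round(1))
for p in[(132,90),(265,98)]:print("stop face top edge",f(onz(d,*T(p),.040)).round(1))
print(monitor.get_state()["ft_force"])
E
```

```text
knob [60.8 36.4 80. ]
ball [129.3 -79.9  98.4] 0.0015464483192538082
front corner [95.2 59.  42. ]
front corner [96.3 15.4 42. ]
stop face top edge [93.7 71.9 40. ]
stop face top edge [97.  -2.3 40. ]
[0.43676571 0.91181011 0.51857694]
```

The knob is at x 60.8 (home is 60). The ball is at (129, -80, 98), against (128, -80, 99.5) expected when closed. Handing in.

```bash
python3 -c "
from bench import ctrl;print(ctrl.close_job())"
```

```text
the job is handed in; nothing more can be done
None
```

I slid the aluminium mount home with the closed fingertips on its tail and pressed it on the stop at about 11.4 N, measured at the wrist, for 0.5 s. I then swung the cam lever over centre until it snapped shut, let go and withdrew. I handed the job in at about 19 s of robot time; it gives no verdict.

**Last checks:**
- **Mount:** its knob measured x 60.8 mm, where home is 60. The front corners came out at 95.2 and 96.3 mm against the stop face at 95, so it is square within measuring error.
- **Lever:** the ball was at (129, -80, 98) mm, against (128, -80, 99.5) expected when closed.
- **Pad and surroundings:** the pad lies against the mount, nothing else looks moved, and the robot touches nothing. I could not measure the pad force.

**What went wrong or disagreed:**
- **Lever bound at first:** my first straight push on the ball bound the lever. The wrist read about 13 N forward and 8 N vertical, roughly 15 N in total and under the 20 N limit. I backed off and followed a rising path, which brought it to about 5 N or less.
- **Camera disagreement:** the scene view put the fixture about 8 mm from the top view, probably because I picked the plate's lower edges there. I used the top view for the fixture, and the ball and knob positions agreed with it.

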